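# Close and lock the access panel of an instrument enclosure

## Task

The hinged access panel of the grey instrument enclosure was left ajar after its cells were changed. With the fingers shut together and without gripping or lifting anything, push the panel down fully shut, then set the fingertips in the wide slot of the orange dial and turn it a quarter turn clockwise (seen from above) until it stops, so that the white stripe points at the green dot and the panel is locked. Leave the tools and things around it where they stand, and draw back clear.

Things in the scene. Friction and masses are not known exactly. Their poses are not given: they have to be found in the camera images.
- enclosure: grey fixed metal enclosure, 180 (x) x 170 (y) x 60 mm high when shut; origin at the centre of its underside on the bench, z up, its -x side is the front (about towards the robot), x side the hinge. Its place and yaw vary.
- hinge_line (a point): middle of the panel's hinge line, fixed at the enclosure's rear edge, at (86, 0, 57) mm in the enclosure's frame; the hinge line runs along the enclosure's y.
- panel (a joint): hinge angle (rad) of the bare aluminium access panel (plate 176 x 170 x 6 mm on the enclosure's top): 0 = fully shut, greater = front edge higher; starts 0.20 to 0.35. Stiff hinge: the panel stays where it is left; pushing it down near its front takes about 2 to 3 N until the firm stop at 0.
- panel_front (a point): point on the panel's upper face, 4 mm inside the middle of its front edge, 172 mm from the hinge line; frame turns with the panel (z out of its upper face). The front corners are clear of the dial and free to push on. At (-86, 0, 60) mm in the enclosure's frame when shut.
- cam (a joint): turn (rad) of the cam dial on the panel, growing CLOCKWISE seen from above: 0 = open (stripe at the red dot, right), 1.571 = locked at a firm stop (stripe at the green dot, front). Starts 0 to 0.3. Stiff, stays where left; pushing in the slot 25 mm off the axis takes 3 to 5 N. Near the end a tongue below runs under a fixed keeper, which needs the panel fully shut.
- slot (a point): centre of the cam dial, on its axis, at the floor of its slot; at (-20, 0, 64) mm in the enclosure's frame when the panel is shut. Frame turns with the dial: z along the axis (up), y along the slot; a white stripe marks the -y end of the slot floor. The slot is straight, 38 mm wide, 16 mm deep, 84 mm long, open at both ends and above.
- ear (a point): top of one of the two orange half-moon ears of the dial (84 mm in diameter) which wall in the slot, on its -x side, the front one while the dial is open: 29 mm from the axis, 16 mm above the slot floor, 80 mm above the bench when shut. Each ear is 23 mm deep, 75 mm long.
- screwdriver: bystander: loose flat screwdriver with yellow handle, 25 x 169 x 25 mm, lying to the right of the enclosure; origin at the centre of its underside. Not to be moved.
- lens_can: bystander: loose black can with lid, 40 mm diameter, 52 mm high, upright; origin at the centre of its underside. Not to be moved.
- cell: bystander: loose green round battery cell standing on end, 14 mm diameter, 50 mm high; origin at the centre of its underside. Not to be moved.
- mug: bystander: loose green mug, 86 x 125 x 96 mm, upright; origin at the centre of its underside. Not to be moved.

How it is judged:
By the outcome, as a careful person would: the job done as asked, in the order asked, and still so for the second after the job is handed in, with the robot touching nothing.
It also fails if it takes over 48 s, if anything falls off the work surface, if the arm or the gripper's body presses on something with over 40 N, if the wrist force passes 120 N, or if a joint passes its speed limit or range.

## Robot

A 6-joint arm with a two-finger parallel gripper is mounted at the origin on a cart in front of the work surface, level with it; the furniture and walls round the work are solid. World frame = base frame: x ahead of the robot, y to its left, z up, the work surface at z = 0. Lengths are in m, angles in degrees, forces in N, time in s.
With the tool pointing down it reaches from about 0.325 to 0.85 m from the base axis. Payload 15.5 kg.
Tool frame: the origin (TCP) lies on the centre line of the jaws, within the pads' length; the fingertips stand 22 mm ahead of it and the grasp point (between the pads) lies 3 mm ahead of it; z points along the fingers, y is the line along which they close (so a half turn about z gives the same grasp; the last joint's range is limited). The gripper opens to 91 mm and grips with 3 to 60 N. Pads are 32 mm wide; open, the fingers measure 118 mm over their backs; the gripper's body (76 mm by 178 mm) begins 60 mm behind the grasp point.
Start: joints at [-78.237, 28.281, 77.091, -0, 74.628, -5.472], TCP at [0.185, -0.597, 0.236] pointing down, gripper open.
Joint ranges: [-166.48, 166.48], [-47.26, 123.95], [12.59, 153.08], [-70.14, 250.14], [6.76, 159.57], [-176.63, 176.63]. Speed limits (degrees/s): [108.29, 108.29, 147.25, 172.46, 172.46, 172.46].

## Interface

Orientations are given as a 3x3 rotation matrix whose columns are the frame's x, y, z axes.
In Python, from workcell import r gives the robot as it stands. Calls block until the motion is done:
- r.reach(position, orientation): joint-space move of the TCP to a pose.
- r.movel(position, velocity=0.15, orientation=None): straight line of the TCP; orientation=None keeps the orientation; velocity is the mean speed in m/s.
- r.move_j(angles): joint-space move.
- r.move_gripper(opening): opening from 0.0 (shut) to 1.0 (fully open); the grip force is fixed at half the most; returns when the fingers have stopped.
- r.wait(seconds).
- r.ik(position, orientation): joint angles nearest the present ones, or None.
- r.observe(): the state.
- r.camera(name): name is "side" or "top" or "wrist"; returns the picture (384x512x3 uint8, red, green, blue); there is no depth.
- r.calibration(name): a dict with "camera_matrix" (3x3 intrinsics, pixels), "k1" (the pictures are not rectified: a ray, as slopes to the right and down, at radius r is drawn at 1 + k1 r^2 times it, then the intrinsics apply), "pose" (4x4, takes a point from camera to world coordinates). Camera axes: x right, y up, looking along -z (the intrinsics and any distortion apply to the point x, -y, -z); pixel columns grow to the right and rows downward; lengths in m; the calibration is good to about 2 mm. A picture is of the moment at which its call begins: read the wrist's pose just before it. calibration takes no time and is no camera call; for the wrist camera it gives the pose at the moment of the call.
A pose or a line that the arm cannot do raises r.MotionError and nothing moves.
- r.hand_in(): hands the job in; it is judged then, once.
The state is a dict: "clock": time; "q": joint angles; "joint_vel": joint speeds; "joint_efforts": joint torques, N m; "position": TCP position; "tcp_rot": TCP orientation; "force": force on the tool from outside, world axes, zero at the start; "ft_torque": the same for the moment, N m; "gripper_width": opening from 0.0 (shut) to 1.0 (fully open); "grasp_force": force on a finger pad.
Only numpy, scipy, OpenCV 4.12 (cv2) and the standard library are available. Lean on these libraries where they do the work, as an engineer would, in place of code of your own. Each camera call takes 0.05 s, during which the arm holds its last target. There are 200 camera calls.

## Working session

There is one attempt and no reset: what is moved stays moved. The work goes in short steps, each a Python script; the robot and the scene stay as the last script left them, time stands still between calls to the robot, and variables do not carry over. Pictures are saved under pics/ and viewed, at most 10 in all, crops included, and the job is handed in when it is done.

```bash
mkdir -p pics; ls; python3 - <<'E'
from workcell import r
import cv2,numpy as np
ims=[]
for n in("side","top"):
    im=r.camera(n); cv2.imwrite(f"pics/{n}0.png",im[...,::-1]); c=r.calibration(n); print(n,c)
print(r.observe())
E
```

```text
pics
side {'camera_matrix': array([[379.12704943,   0.        , 256.39641896],
       [  0.        , 379.12704943, 197.12054471],
       [  0.        ,   0.        ,   1.        ]]), 'k1': -0.025236779272089494, 'pose': array([[-0.99909891,  0.03705261, -0.02069955,  0.53248325],
       [-0.03676228, -0.51175286,  0.85834582,  0.67738036],
       [ 0.0212109 ,  0.85833333,  0.51265387,  0.51916297],
       [ 0.        ,  0.        ,  0.        ,  1.        ]])}
top {'camera_matrix': array([[417.32047438,   0.        , 255.42442462],
       [  0.        , 417.32047438, 184.87997188],
       [  0.        ,   0.        ,   1.        ]]), 'k1': -0.15372027366171048, 'pose': array([[-7.47318495e-02,  9.72980655e-01, -2.18457765e-01,
         3.06000188e-01],
       [-9.97203417e-01, -7.27617174e-02,  1.70610193e-02,
        -5.15330164e-02],
       [ 7.04679581e-04,  2.19121831e-01,  9.75697251e-01,
         1.16245363e+00],
       [ 0.00000000e+00,  0.00000000e+00,  0.00000000e+00,
         1.00000000e+00]])}
{'clock': 0.1, 'q': array([-7.82385108e+01,  2.83126470e+01,  7.71217911e+01,  1.10540641e-03,
        7.46285282e+01, -5.46957863e+00]), 'joint_vel': array([-0.07081196, -0.09401087, -0.15408772, -0.01952531,  0.11251376,
       -0.05135876]), 'joint_efforts': array([-3.89374081e-04, -8.80238628e+01, -3.82543910e+01,  7.07439613e-02,
        4.83231386e-02,  2.78727079e-06]), 'position': array([ 0.18511097, -0.59664197,  0.2353941 ]), 'tcp_rot': array([[ 9.55119409e-01,  2.96220987e-01, -2.05799736e-04],
       [ 2.96221033e-01, -9.55118806e-01,  1.07968897e-03],
       [ 1.23263333e-04, -1.09219410e-03, -9.99999396e-01]]), 'force': array([-0.07267428, -0.0170855 , -0.5798829 ]), 'ft_torque': array([ 0.01287014,  0.02995625, -0.00565775]), 'grasp_force': 0.0, 'gripper_width': 1.000765906789815}
```

View pics/side0.png

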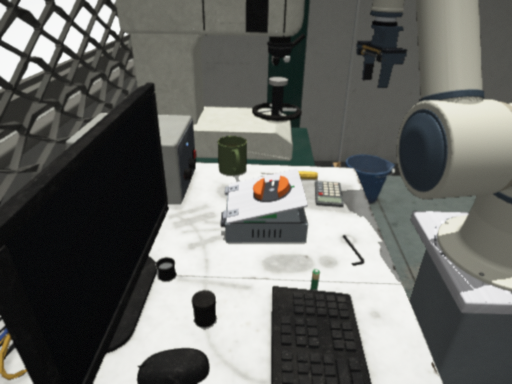

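View pics/top0.png

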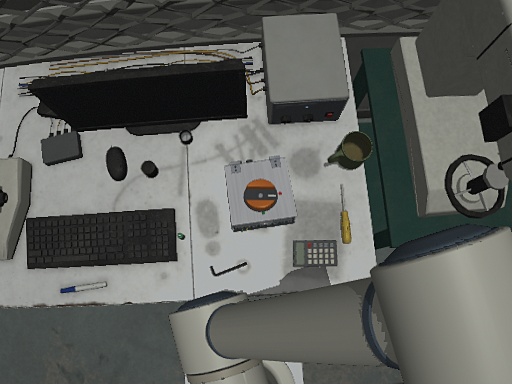

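The side view shows the panel ajar around (265,195) with the orange dial at (272,187). In the top view the dial is at (262,193), the red dot at (280,193), the green dot at (264,212), the mug at (352,150) and the screwdriver at (345,215). Next I'll shut the fingers, hover over the enclosure and get a coarse estimate plus a wrist view.

```bash
cat > h.py <<'E'
from workcell import r
import cv2,numpy as np
def rays(c,uv):
    K=c["camera_matrix"];k=c["k1"]
    uv=np.atleast_2d(np.array(uv,float))
    p=cv2.undistortPoints(uv.reshape(-1,1,2),K,np.array([k,0,0,0.])).reshape(-1,2)
    d=np.c_[p[:,0],-p[:,1],-np.ones(len(p))]
    return c["pose"][:3,3], d@c["pose"][:3,:3].T
def onplane(c,uv,z):
    o,d=rays(c,uv); return o+d*((z-o[2])/d[:,2])[:,None]
def blobs(im,lo,hi,roi=None,amin=2):
    hsv=cv2.cvtColor(im,cv2.COLOR_RGB2HSV); m=cv2.inRange(hsv,np.array(lo),np.array(hi))
    if roi: z=np.zeros_like(m); x0,y0,x1,y1=roi; z[y0:y1,x0:x1]=m[y0:y1,x0:x1]; m=z
    n,l,s,cc=cv2.connectedComponentsWithStats(m)
    o=[(int(s[i,4]),cc[i].round(1).tolist(),s[i,:4].tolist()) for i in range(1,n) if s[i,4]>=amin]
    return sorted(o,reverse=True)
def down(yaw): # tool z down, tool y at angle yaw (deg) in world
    a=np.radians(yaw); y=np.array([np.cos(a),np.sin(a),0]); z=np.array([0,0,-1.]); return np.c_[np.cross(y,z),y,z]
E
python3 - <<'E'
from h import *
im=cv2.imread("pics/top0.png")[...,::-1].copy()
roi=(222,155,300,235)
c=r.calibration("top")
for nm,lo,hi in(("orange",(5,150,100),(20,255,255)),("red",(0,120,80),(4,255,255)),("red2",(172,120,80),(180,255,255)),("green",(45,100,50),(85,255,255))):
    b=blobs(im,lo,hi,roi)[:4]; print(nm,b)
    for q in b: print(onplane(c,q[1],0.1))
cv2.imwrite("pics/topcrop.png",cv2.resize(im[145:245,210:310,::-1],None,fx=6,fy=6,interpolation=cv2.INTER_CUBIC))
E
```

```text
orange [(171, [259.8, 202.9], [246, 200, 28, 8]), (148, [259.7, 183.4], [247, 179, 27, 8])]
[[ 0.4954298  -0.07782271  0.1       ]]
[[ 0.54700004 -0.08154146  0.1       ]]
red [(7, [279.7, 193.0], [279, 192, 3, 3])]
[[ 0.51760278 -0.13142445  0.1       ]]
red2 []
green [(8, [262.9, 212.1], [262, 211, 3, 3]), (2, [242.0, 229.5], [242, 229, 1, 2])]
[[ 0.4708544  -0.08393023  0.1       ]]
[[ 0.43001892 -0.02721117  0.1       ]]
```

View pics/topcrop.png

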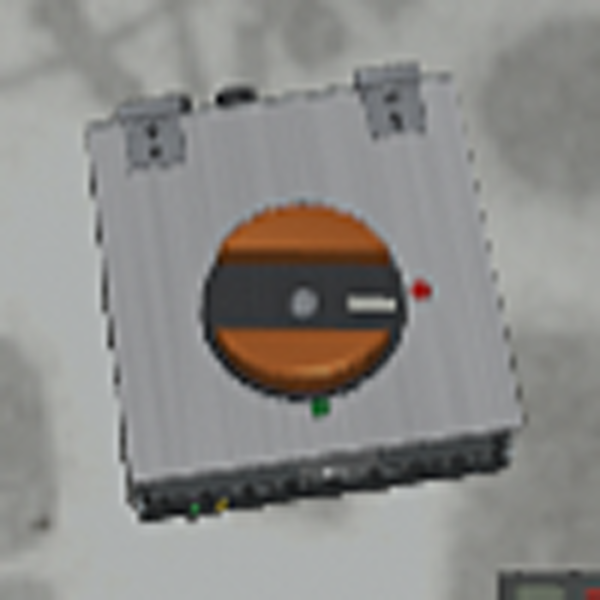

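The crop shows the panel corners at rear-left (90,125), rear-right (452,77), front-right (520,430) and front-left (133,478). The stripe points a few degrees past right of the dial, towards the red dot, so the cam is near 0.1.

```bash
python3 - <<'E'
from h import *
c=r.calibration("top")
cr=np.array([[90,125],[452,77],[520,430],[133,478]])/6+[209.6,144.6]
RL,RR=onplane(c,cr[:2],0.06)
y=(RL-RR)/np.linalg.norm(RL-RR); yaw=np.degrees(np.arctan2(-y[0],y[1])); x=np.array([y[1],-y[0],0])
print("yaw",yaw,"width",np.linalg.norm(RL-RR))
hinge=(RL+RR)/2; print("rear mid",hinge)
o,d=rays(c,cr[2:])
for di in d: # front corner: distance from rear along x vs z
    for z in np.arange(.08,.13,.01):
        p=o+di*((z-o[2])/di[2]); v=p-hinge; print(round(z,3),p.round(3),"along",round(v@x,4),"lat",round(v@y,4),"need",-round(np.sqrt(.176**2-(z-.06)**2),4))
org=hinge-0.088*x; org[2]=0; print("origin",org)
for pt in((.48,-.08,.4),):
    for a in(yaw+90,yaw-90,yaw,yaw+180): print(a,r.ik(np.array(pt),down(a)))
print(r.calibration("wrist")["pose"],r.calibration("wrist")["camera_matrix"])
E
```

```text
yaw 3.568667741638732 width 0.1672229224430025
rear mid [ 0.61878381 -0.07413817  0.06      ]
0.08 [ 0.456 -0.171  0.08 ] along -0.1682 lat -0.0865 need -0.1749
0.09 [ 0.455 -0.17   0.09 ] along -0.1695 lat -0.0853 need -0.1734
0.1 [ 0.454 -0.169  0.1  ] along -0.1708 lat -0.0841 need -0.1714
0.11 [ 0.452 -0.168  0.11 ] along -0.1721 lat -0.0829 need -0.1687
0.12 [ 0.451 -0.166  0.12 ] along -0.1734 lat -0.0817 need -0.1655
0.08 [ 0.448 -0.001  0.08 ] along -0.1659 lat 0.0836 need -0.1749
0.09 [ 0.447 -0.002  0.09 ] along -0.1673 lat 0.0832 need -0.1734
0.1 [ 0.445 -0.002  0.1  ] along -0.1686 lat 0.0828 need -0.1714
0.11 [ 0.444 -0.002  0.11 ] along -0.1699 lat 0.0824 need -0.1687
0.12 [ 0.443 -0.003  0.12 ] along -0.1713 lat 0.082 need -0.1655
origin [ 0.53095445 -0.07961571  0.        ]
93.56866774163873 [-1.64974153e+01  9.41156808e+00  8.01127459e+01 -2.54444375e-14
  9.04756860e+01 -1.10066083e+02]
-86.43133225836127 [-1.64974153e+01  9.41156808e+00  8.01127459e+01 -2.54444375e-14
  9.04756860e+01  6.99339169e+01]
3.568667741638732 [-1.64974153e+01  9.41156808e+00  8.01127459e+01 -2.54444375e-14
  9.04756860e+01 -2.00660831e+01]
183.56866774163873 [-1.64974153e+01  9.41156808e+00  8.01127459e+01 -2.54444375e-14
  9.04756860e+01  1.59933917e+02]
[[ 2.95074517e-01  9.21613687e-01  2.52109584e-01  2.55184450e-01]
 [-9.55473897e-01  2.84842080e-01  7.70364968e-02 -5.76124068e-01]
 [-8.13528420e-04 -2.63615633e-01  9.64627460e-01  3.85282024e-01]
 [ 0.00000000e+00  0.00000000e+00  0.00000000e+00  1.00000000e+00]] [[267.74473676   0.         249.35165605]
 [  0.         267.74473676 193.50842508]
 [  0.           0.           1.        ]]
```

```bash
cat >> h.py <<'E'
YAW=3.57; ORG=np.array([0.531,-0.080,0])
def W(x,y,z,yaw=None,org=None): # enclosure mm -> world m
    a=np.radians(YAW if yaw is None else yaw); o=ORG if org is None else org
    return o+np.array([np.cos(a)*x-np.sin(a)*y,np.sin(a)*x+np.cos(a)*y,z])/1000
E
python3 - <<'E'
from h import *
r.move_gripper(0.0); print(r.observe()["clock"])
R=down(YAW)
r.reach(W(-70,56,300),R); print(r.observe()["clock"])
r.movel(W(-70,56,150),0.2,R); s=r.observe(); print(s["clock"],s["force"],s["gripper_width"])
f0=s["force"]
for z in [95]+list(range(91,76,-2)):
    r.movel(W(-70,56,z),0.06); s=r.observe(); f=s["force"]-f0
    print(z,round(s["clock"],2),s["position"].round(4),f.round(1))
    if f[2]>14: break
r.movel(W(-70,56,150),0.2); print(r.observe()["clock"])
c=r.calibration("wrist"); im=r.camera("wrist"); cv2.imwrite("pics/w1.png",im[...,::-1])
E
```

```text
1.4667
3.725
4.625 [-0.76901461  0.16418277  0.20478278] 0.0047261891320728895
95 5.69 [ 0.458  -0.0285  0.0952] [ 0.7  0.2 -0.3]
91 5.94 [ 0.4577 -0.0285  0.0909] [0.8 1.5 0.5]
89 6.19 [ 0.4576 -0.0285  0.0889] [ 0.3  0.4 -0.3]
87 6.44 [ 0.4576 -0.0285  0.0869] [ 1.4  0.1 -1.4]
85 6.69 [ 0.4576 -0.0285  0.0849] [ 0.9 -0.5 -0.5]
83 6.94 [ 0.4576 -0.0285  0.0829] [ 1.9 -0.1  0.3]
81 7.19 [ 0.4577 -0.0285  0.0819] [-5.1  1.  32.1]
7.6833
```

View pics/w1.png

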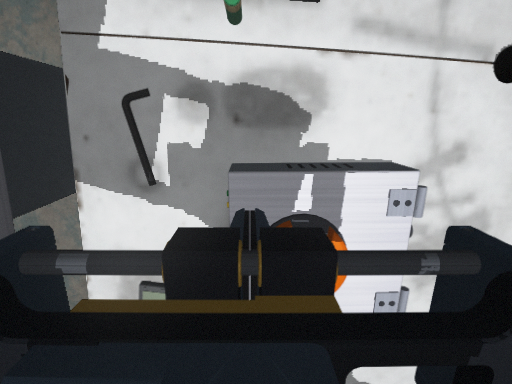

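The wrist view after the push shows the panel seated flush on the enclosure (top face about (230–415, 165–310)), with the dial partly hidden by the fingers. I'll step sideways to see the dial clearly.

```bash
python3 - <<'E'
from h import *
r.movel(W(-20,-100,250),0.25)
c=r.calibration("wrist"); im=r.camera("wrist"); cv2.imwrite("pics/w2.png",im[...,::-1])
np.save("w2pose.npy",c["pose"]); print(r.observe()["clock"],c["k1"])
s=r.camera("side"); cv2.imwrite("pics/s2.png",cv2.resize(s[140:260,190:350,::-1],None,fx=4,fy=4,interpolation=cv2.INTER_CUBIC))
for nm,lo,hi in(("orange",(5,150,80),(20,255,255)),("red",(0,120,80),(4,255,255)),("green",(45,100,50),(85,255,255))):
    for b in blobs(im,lo,hi,(150,20,400,210))[:4]: print(nm,b,onplane(c,b[1],.06).round(4),onplane(c,b[1],.08).round(4))
E
```

```text
8.7 -0.01730334170835532
orange (1026, [226.5, 92.9], [214, 60, 26, 68]) [[ 0.4812 -0.0771  0.06  ]] [[ 0.483  -0.0789  0.08  ]]
orange (993, [275.7, 100.9], [263, 67, 26, 66]) [[ 0.5406 -0.0825  0.06  ]] [[ 0.5388 -0.084   0.08  ]]
red (44, [159.1, 184.8], [156, 182, 7, 7]) [[ 0.3979 -0.1951  0.06  ]] [[ 0.4046 -0.1899  0.08  ]]
red (33, [251.2, 143.0], [249, 140, 6, 7]) [[ 0.5143 -0.1342  0.06  ]] [[ 0.5142 -0.1326  0.08  ]]
green (38, [210.4, 99.1], [207, 96, 7, 7]) [[ 0.4622 -0.0853  0.06  ]] [[ 0.4651 -0.0866  0.08  ]]
```

View pics/w2.png

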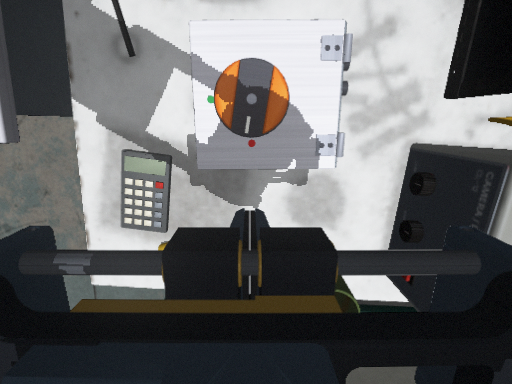

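View pics/s2.png

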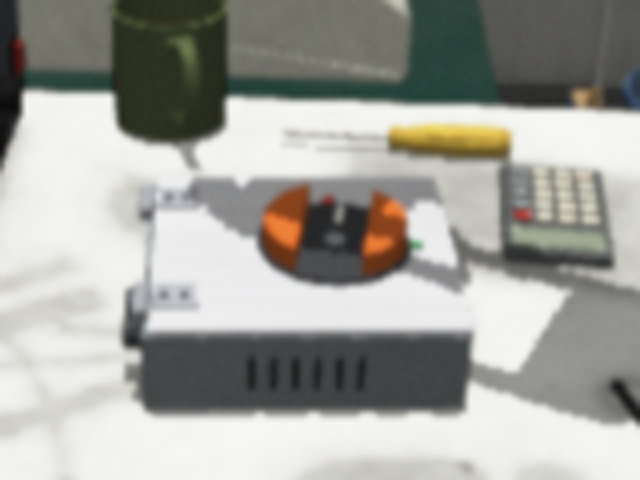

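The panel is shut. In the wrist view the dial hub is at (251,99), the red dot at (251,143) and the green dot at (210,99). The ears give the axis as (0.511,-0.082) and cam as about 9°. I'll insert with the fingers' 27 mm side across the slot and turn.

```bash
python3 - <<'E'
from h import *
C=np.array([.511,-.0818,0]); a=-5.2
r.reach(C+[0,0,.15],down(a)); s=r.observe(); f0=s["force"]; t0=s["ft_torque"]
print(s["clock"],s["q"].round(1))
for z in(.105,.097,.091):
    r.movel(C+[0,0,z],.1); s=r.observe(); f=s["force"]-f0; print(z,s["position"].round(4),f.round(1))
    if f[2]>8: break
else:
  for b in (10,20,25,30,40,50,60,70,80,90,95,100,103,106,109,112,115):
    r.reach(C+[0,0,z],down(a-b)); s=r.observe(); f=s["force"]-f0; t=(s["ft_torque"]-t0)
    print(b,round(s["clock"],2),s["position"].round(4),f.round(1),t.round(2))
    if abs(t[2])>.6 or np.linalg.norm(f)>25: break
E
```

```text
9.3667 [-15.6  26.   98.   -0.   56.  -10.6]
0.105 [ 0.5114 -0.0822  0.1055] [-1.   1.7 -0.9]
0.097 [ 0.511  -0.0818  0.0972] [-0.6  0.9 -0.1]
0.091 [ 0.5108 -0.0817  0.0908] [ 0.3  2.5 -0.3]
10 10.76 [ 0.511  -0.0818  0.0911] [-0.3  1.3 -1.1] [ 0.02  0.04 -0.02]
20 11.05 [ 0.511  -0.0818  0.091 ] [-0.8  1.1 -0.1] [ 0.03  0.02 -0.02]
25 11.3 [ 0.511  -0.0818  0.091 ] [-0.6  0.3 -0.7] [-0.02  0.03 -0.01]
30 11.55 [ 0.511  -0.0818  0.091 ] [-0.3  0.6 -0.7] [ 0.02  0.07 -0.03]
40 11.84 [ 0.511  -0.0818  0.091 ] [-0.2  1.7 -0.8] [ 0.05  0.07 -0.09]
50 12.13 [ 0.5114 -0.0819  0.0911] [3.4 1.3 0.1] [-0.09 -0.44 -0.09]
60 12.43 [ 0.5113 -0.0819  0.0911] [ 3.   0.1 -1.1] [-0.15 -0.44 -0.05]
70 12.72 [ 0.5111 -0.0818  0.0911] [ 1.5 -0.2  1.1] [-0.16 -0.36 -0.  ]
80 13.01 [ 0.5109 -0.0818  0.091 ] [0.7 0.  0.4] [-0.2  -0.15 -0.05]
90 13.3 [ 0.5108 -0.0817  0.091 ] [-0.   1.1  1.3] [-0.02  0.1   0.01]
95 13.55 [ 0.5107 -0.0817  0.0909] [-2.2  1.3  1.4] [0.08 0.2  0.  ]
100 13.8 [ 0.5107 -0.0816  0.0909] [-1.7  3.   1.7] [ 0.35  0.29 -0.01]
103 14.05 [ 0.5107 -0.0816  0.0909] [-2.3  3.4  1.4] [0.61 0.46 0.03]
106 14.3 [ 0.5107 -0.0816  0.0909] [-2.6  4.9  1.1] [0.76 0.51 0.05]
109 14.55 [ 0.5107 -0.0816  0.0909] [-2.9  6.   1.5] [0.94 0.43 0.03]
112 14.8 [ 0.5108 -0.0815  0.0909] [-2.   6.9  1.2] [1.05 0.42 0.01]
115 15.05 [ 0.5108 -0.0815  0.0909] [-1.9  7.3  1.3] [ 1.19  0.41 -0.01]
```

```bash
python3 - <<'E'
from h import *
s=r.camera("side"); t=r.camera("top")
f=lambda i:cv2.resize(i[:,:,::-1],(400,400),interpolation=cv2.INTER_CUBIC)
cv2.imwrite("pics/s3.png",np.hstack([f(s[150:230,230:310]),f(t[150:230,222:302])]))
E
```

```text
(no output)
```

View pics/s3.png

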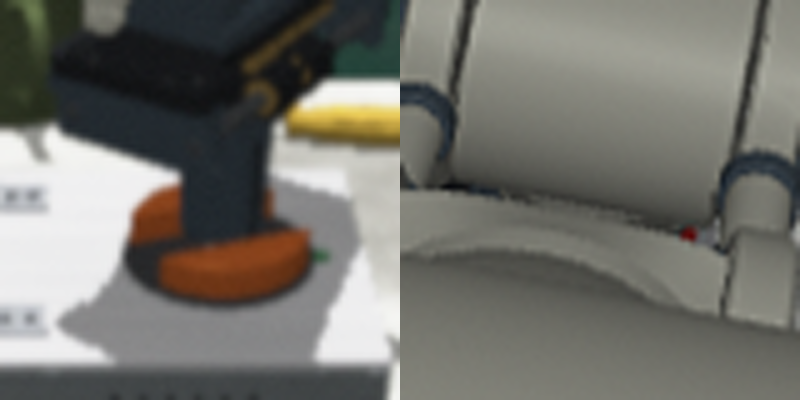

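The side view shows the dial turned most of the way but roughly 15–25° short, because the fingertips slipped round within the slot. I'll lift, measure its angle, and push the rest off-axis along an arc.

```bash
python3 - <<'E'
from h import *
r.movel([.511,-.0818,.15],.2)
r.reach(W(-20,-100,250),down(YAW))
c=r.calibration("wrist"); im=r.camera("wrist"); cv2.imwrite("pics/w3.png",im[...,::-1]); print(r.observe()["clock"])
B=blobs(im,(5,150,80),(20,255,255),(150,20,400,210))[:2]
p=[onplane(c,b[1],.08)[0] for b in B]; print(B,p,(p[0]+p[1])/2)
e=p[0]-p[1]; print("ear line deg",np.degrees(np.arctan2(e[1],e[0])))
for lo,hi in(((0,120,80),(4,255,255)),((45,100,50),(85,255,255))):
    print([(b[0],b[1],onplane(c,b[1],.06).round(4)) for b in blobs(im,lo,hi,(195,60,300,160))])
E
```

```text
17.725
[(1085, [241.4, 71.6], [214, 57, 61, 36]), (919, [259.1, 120.7], [227, 102, 60, 33])] [array([ 0.49960764, -0.05657647,  0.08      ]), array([ 0.52276648, -0.10775025,  0.08      ])] [ 0.51118706 -0.08216336  0.08      ]
ear line deg 114.34926028602676
[(36, [250.4, 141.9], array([[ 0.5144, -0.1339,  0.06  ]]))]
[(39, [209.4, 98.2], array([[ 0.4621, -0.0852,  0.06  ]]))]
```

View pics/w3.png

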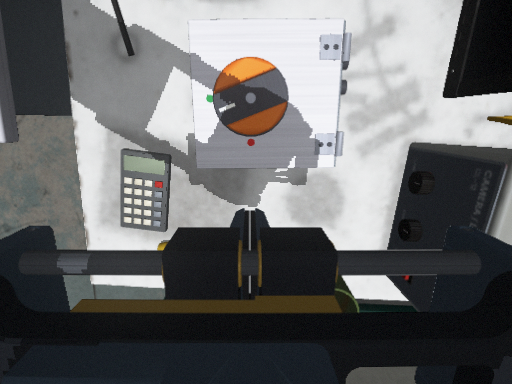

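The wrist view shows the stripe end at (227,106), still below the green dot (210,98). The ear line is -65.7° and needs to reach about -86°, so 20° remain. I'll push on the slot wall 24 mm off the axis at the stripe end.

```bash
python3 - <<'E'
from h import *
C=np.array([.5112,-.0822,0])
def pose(ear,z):
    p=np.radians(ear-90); return C+[.024*np.cos(p),.024*np.sin(p),z], down(ear)
a=-65.6
P,R=pose(a,.15); r.reach(P,R); s=r.observe(); f0=s["force"]; print(s["clock"])
for z in(.105,.097,.090):
    r.movel(pose(a,z)[0],.1); s=r.observe(); f=s["force"]-f0; print(z,s["position"].round(4),f.round(1))
    if f[2]>8: break
else:
  for b in range(4,60,3):
    P,R=pose(a-b,.090); r.movel(P,.05,R); s=r.observe(); f=s["force"]-f0
    p=np.radians(a-b-90); tan=f@np.array([np.sin(p),-np.cos(p),0])
    print(b,round(s["clock"],2),((s["position"]-P)*1e3).round(1),f.round(1),"tan",round(tan,1))
    if -tan>18 or np.linalg.norm(f)>30: break
E
```

```text
18.9917
0.105 [ 0.4895 -0.0923  0.1052] [-0.9  0.3  0.2]
0.097 [ 0.4893 -0.0921  0.0972] [-1.4  0.6  0.7]
0.09 [ 0.4892 -0.0921  0.0899] [-0.5 -0.1 -0.1]
4 20.34 [ 0.  -0.   0.2] [-0.7  0.2 -0.4] tan 0.4
7 20.59 [ 0.1 -0.   0.1] [-1.6  0.2 -0.6] tan 0.7
10 20.84 [ 0. -0.  0.] [-0.2  0.3  0.6] tan 0.3
13 21.09 [ 0. -0.  0.] [-1.   0.3 -0.5] tan 0.4
16 21.34 [ 0.  -0.1  0. ] [-1.   0.3 -1. ] tan 0.5
19 21.59 [-0.  -0.1 -0. ] [-0.9 -0.2  0.1] tan -0.1
22 21.84 [-0. -0.  0.] [-1.1 -0.   0. ] tan 0.0
25 22.09 [-0. -0. -0.] [-1.4 -1.3  0.4] tan -1.3
28 22.34 [-0.  0. -0.] [-1.3 -0.   0.5] tan -0.1
31 22.59 [ 0. -0. -0.] [-1.6 -0.3  0.1] tan -0.5
34 22.84 [ 0. -0.  0.] [-1.7 -0.9  0.9] tan -1.2
37 23.09 [ 0. -0. -0.] [-1.4 -0.9  0.7] tan -1.1
40 23.34 [-0.5 -0.7 -0.1] [ -6.3 -10.9   1. ] tan -12.2
43 23.59 [-1.3 -1.6 -0.2] [-12.5 -22.4   2.8] tan -25.2
```

```bash
python3 - <<'E'
from h import *
C=np.array([.5112,-.0822,0])
p=np.radians(-65.6-36-90); r.movel(C+[.024*np.cos(p),.024*np.sin(p),.09],.05,down(-65.6-36))
r.movel(C+[.024*np.cos(p),.024*np.sin(p),.15],.1)
r.reach(W(-20,-100,250),down(YAW))
c=r.calibration("wrist"); im=r.camera("wrist"); print(r.observe()["clock"])
B=blobs(im,(5,150,80),(20,255,255),(150,20,400,210))[:2]
q=[onplane(c,b[1],.08)[0] for b in B]; e=q[0]-q[1]; print((q[0]+q[1])/2,"ear line deg",np.degrees(np.arctan2(e[1],e[0])))
f=lambda i,w,h:cv2.resize(i[:,:,::-1],(w,h),interpolation=cv2.INTER_CUBIC)
s=r.camera("side")
cv2.imwrite("pics/w4.png",np.hstack([f(im[10:170,180:360],400,360),f(s[140:260,205:325],360,360)]))
E
```

```text
26.4833
[ 0.51112453 -0.08224333  0.08      ] ear line deg 93.97294156586878
```

View pics/w4.png

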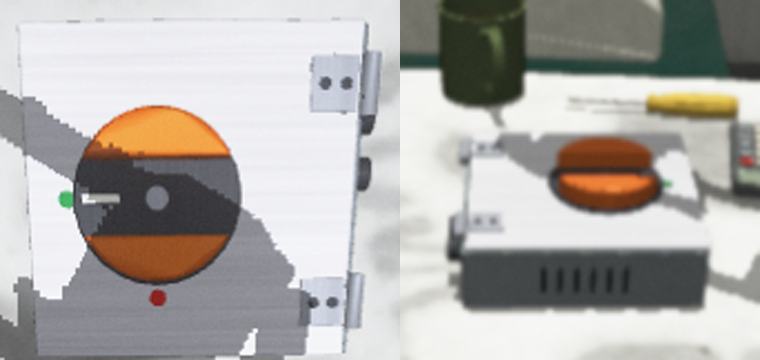

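The stripe now points straight at the green dot. The ear line is at 94.0°, against an enclosure yaw plus 90 of about 93.9°. The panel is shut and the mug and screwdriver stand where they were. The arm is clear, so I'll hand in.

```bash
python3 -c "
from h import *
r.wait(0.3); print(r.hand_in())"
```

```text
the job is handed in; nothing more can be done
None
```

The panel is pushed fully shut and the dial is turned to its locked stop, with the white stripe at the green dot; the arm is drawn back clear, the tools and things around it were not touched, and the job was handed in at about 27 s.

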